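# Lay the sample tube in the V supports and hold the lamp shutter open at its mark

### The arm

A 6-joint arm with a two-finger parallel gripper is mounted at the origin on the work surface. World frame = base frame: x ahead of the robot, y to its left, z up, the work surface at z = 0. Lengths are in mm, angles in rad, forces in N, time in s.
With the tool pointing down it reaches from about 300 to 775 mm from the base axis. Payload 14.6 kg.
Tool frame: the origin (TCP) lies at the very end of the fingers, on their centre line; the grasp point (between the pads) lies 19 mm behind it (arm.grip_depth is the z of the grasp point in the tool frame, in mm); z points along the fingers, y is the line along which they close (so a half turn about z gives the same grasp; the last joint's range is limited). The gripper opens to 85 mm and grips with 20 to 120 N. Pads are 22 mm wide; open, the fingers measure 114 mm over their backs; the gripper's body (76 mm by 85 mm) begins 54 mm behind the grasp point. The pads swing forward as they close: fully open they stand 13 mm farther back than shut.
Start: joints at [1.28, 0.3, 1.521, -0, 1.321, -0.067], TCP at [122.063, 536.274, 231.281] pointing down, gripper open.
Joint ranges: [-3.03, 3.03], [-0.79, 2.21], [0.23, 2.52], [-1.04, 4.18], [0, 3.07], [-2.55, 2.55]. Speed limits (rad/s): [2.22, 2.22, 2.57, 3.14, 3.14, 3.14].

### API

Orientations are given as a unit quaternion [x, y, z, w].
In Python, from workcell import arm gives the robot as it stands. Calls block until the motion is done:
- arm.movep(position, orientation): joint-space move of the TCP to a pose.
- arm.movel(position, rotation=None, v=150): straight line of the TCP; rotation=None keeps the orientation; v is the mean speed in mm/s.
- arm.set_joints(angles): joint-space move.
- arm.command_gripper(opening, force=None): finger opening in mm; force is the grip in N (None keeps the last); returns when the fingers have stopped.
- arm.sleep(seconds).
- arm.inverse_kinematics(position, orientation): joint angles nearest the present ones, or None.
- arm.read_state(): the state.
- arm.read_camera(name): name is "scene" or "side" or "wrist"; returns the picture (420x560x3 uint8, red, green, blue); there is no depth.
- arm.camera_model(name): a dict with "camera_matrix" (3x3 intrinsics, pixels), "R" (3x3) and "t" (3): a world point X has camera coordinates R X + t. Camera axes: x right, y down, z forward; pixel columns grow to the right and rows downward; lengths in mm; the calibration is good to about 2 mm. A picture is of the moment at which its call begins: read the wrist's pose just before it. camera_model takes no time and is no camera call; for the wrist camera it gives the pose at the moment of the call.
A pose or a line that the arm cannot do raises arm.MotionError and nothing moves.
- arm.close_job(): hands the job in; it is judged then, once.
The state is a dict: "clock": time; "joint_pos": joint angles; "qd": joint speeds; "joint_torque": joint torques, N m; "tcp_pos": TCP position; "ee_rot": TCP orientation; "ft_force": force on the tool from outside, world axes, zero at the start; "torque": the same for the moment, N m; "gripper_width": finger opening in mm; "finger_force": force on a finger pad.
Only numpy, scipy, OpenCV 4.12 (cv2) and the standard library are available. Lean on these libraries where they do the work, as an engineer would, in place of code of your own. Each camera call takes 0.05 s, during which the arm holds its last target. There are 200 camera calls.

### The job

Gently lay the upright glass sample tube on its side in the two V supports of the measuring stand, about centred over them (either end may face the lamp), and let go of it. Then pull the spring-return shutter slide on top of the lamp housing towards the robot's side until its pointer is lined up with the small brass index block beside it, and keep holding it there: the job finishes with the gripper still holding the slide at the mark. Do not drop the tube or knock it over, and leave the beaker, screwdriver and weight where they are.

Things in the scene. Friction and masses are not known exactly. Their poses are not given: they have to be found in the camera images.
- tube: Loose capped glass sample tube: a plain cylinder 36 mm in diameter and 130 mm long, about 0.18 kg, aluminium end caps (14 mm) on green glass. Starts upright on the table to the robot's right, at least 80 mm from the stand. Origin at the centre of its lower end as it stands; z runs along its axis to the upper end.
- tube_mid (a point): Middle of the tube, on its axis, 65 mm from either end; axes as tube.
- stand: Fixed measuring stand. Origin on the table under the middle of the V supports; y runs towards the lamp housing (roughly robot's left), x roughly away from the robot (turned up to 0.25 rad), z up. Base plate 120 (x) by 335 (y) by 12 mm, y = -95 to +240. Grey lamp housing 120 (x) by 100 (y) mm, centred at x = 0, y = +180, top at z = 120; lens and blade reach out to y = +100.
- cradle (a point): Where the tube's middle comes to lie: 75 mm above the table, midway between the two V supports; axes as stand, the lying tube's axis along y. The supports are 14 mm thick, at y = -45 and +45 mm, with an open-topped 90 degree V 40 mm wide overall, tips 10 mm below the tube's axis; between and beside them fingers have free room down to the base plate.
- shutter (a joint): Travel of the shutter slide in m: 0 shut, growing as it is pulled along the stand's -x (towards the robot's side), stop at 0.075. A spring pulls it shut with 6 N at 0 and 1.2 N more for each 10 mm; it snaps back when let go.
- tab (a point): Top centre of the slide's black upright grip tab: 10 mm thick (along the stand's x, the pulling direction), 26 mm wide (y), flat faces, standing 44 mm above the slide plate and 40 mm above the guides beside it; 168 mm above the table; 180 mm along the stand's y from the cradle and, when shut, at its x = 0. Moves with the slide; axes as stand.
- pointer (a point): Tip of the slide's thin black pointer bar (6 mm wide), 36 mm to the +y side of the tab's middle and at the same x; moves with the slide. Axes as stand.
- index: The mark: small fixed brass block on the housing's top beside the slide, 12 mm (x) by 24 mm (y) by 13 mm high, just beyond the pointer's tip on the +y side, overhanging the edge. Origin at its underside, mid-x, 8 mm from its middle towards the slide; axes as stand. The pointer is lined up with it when both have the same x in the stand's frame; the slide must be pulled 25 to 55 mm for that.
- beaker: Bystander: small glass beaker, 68 mm wide, 85 mm high. Origin at the centre of its underside.
- driver: Bystander: screwdriver lying on the table beyond the stand.
- weight: Bystander: brass knob weight 32 mm wide, 47 mm high, to the right of the stand. Origin at the centre of its underside.
There are look-alikes about, which are no part of the job. Several things look just like the tube: the one meant starts farthest from the robot's base.

How it is judged:
By the outcome, as a careful person would: the job done as asked, in the order asked, and still so for the second after the job is handed in, while the arm keeps its last pose, push and grip.
It also fails if it takes over 48 s, if anything falls off the work surface, if the arm or the gripper's body presses on something with over 40 N, if the wrist force passes 120 N, or if a joint passes its speed limit or range.

## Working session

There is one attempt and no reset: what is moved stays moved. The work goes in short steps, each a Python script; the robot and the scene stay as the last script left them, time stands still between calls to the robot, and variables do not carry over. Pictures are saved under pics/ and viewed, at most 10 in all, crops included, and the job is handed in when it is done.

```bash
mkdir -p pics
cat > h.py <<'E'
import numpy as np, cv2
from workcell import arm
def snap(name,fn):
    m=arm.camera_model(name); im=arm.read_camera(name)
    cv2.imwrite('pics/'+fn+'.png',im[:,:,::-1]); np.savez('pics/'+fn+'.npz',K=m['camera_matrix'],R=m['R'],t=m['t'])
def load(fn):
    d=np.load('pics/'+fn+'.npz'); return np.array(d['K'],float),np.array(d['R'],float),np.array(d['t'],float)
def proj(fn,X):
    K,R,t=load(fn); p=K@(R@np.array(X,float)+t); return p[:2]/p[2]
def ray(fn,uv):
    K,R,t=load(fn); d=R.T@np.linalg.inv(K)@np.array([uv[0],uv[1],1.]); return -R.T@t,d/np.linalg.norm(d)
def onz(fn,uv,z):
    o,d=ray(fn,uv); return o+d*(z-o[2])/d[2]
def tri(*obs):
    A=np.zeros((3,3));b=np.zeros(3)
    for fn,uv in obs:
        o,d=ray(fn,uv);P=np.eye(3)-np.outer(d,d);A+=P;b+=P@o
    X=np.linalg.solve(A,b); return X,[np.round(proj(fn,X)-uv,1) for fn,uv in obs]
E
python3 - <<'E'
from h import *
for n in('scene','side','wrist'): snap(n,n+'0')
a=cv2.imread('pics/scene0.png');print(load('scene0'),load('side0'))
E
```

```text
(array([[521.46368376,   0.        , 293.35378317],
       [  0.        , 521.46368376, 197.64348091],
       [  0.        ,   0.        ,   1.        ]]), array([[ 0.71264691,  0.70151413, -0.00350819],
       [ 0.53866814, -0.55040656, -0.63787872],
       [-0.44941186,  0.45269255, -0.77012884]]), array([-438.13619754, -214.81370354, 1625.03960922])) (array([[456.71526531,   0.        , 284.13502013],
       [  0.        , 456.71526531, 207.36801815],
       [  0.        ,   0.        ,   1.        ]]), array([[-0.87618434, -0.48180919,  0.01268496],
       [-0.32307292,  0.56758016, -0.75728241],
       [ 0.35766589, -0.66761716, -0.65296435]]), array([536.08465279, 272.40714568, 803.55719823]))
```

View pics/scene0.png

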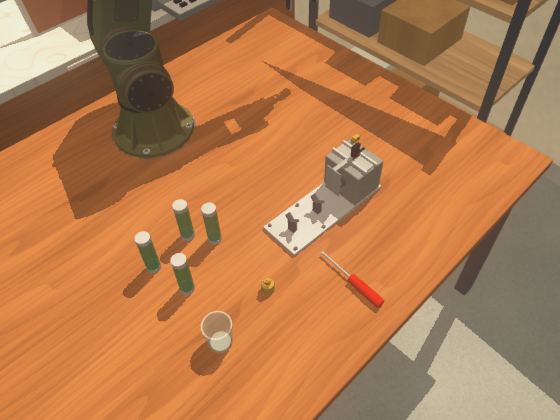

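View pics/side0.png

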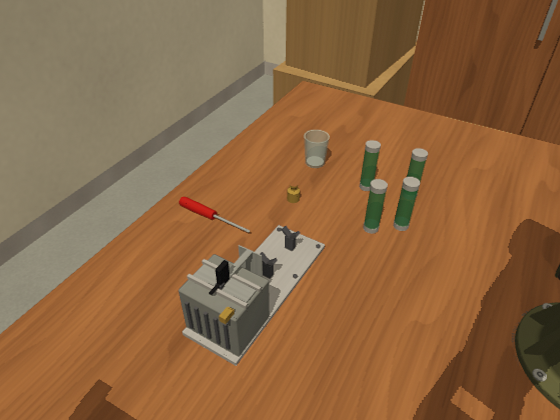

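The scene view shows four tubes, with tops near (182,206), (210,210), (145,238) and (180,261). The stand is at about (325,200), the tab at (356,150), and the brass index at (355,139). In the side view the tab is near (222,272), the index at (227,314), and the tube tops at (373,147), (419,155), (378,187) and (410,185). I'll enlarge both views.

Run:
```python
from h import *
for uv in [(182,206),(210,210),(145,238),(180,261)]:
    X=onz('scene0',uv,130); print('scene',uv,X.round(),np.hypot(*X[:2]).round(),'side at',proj('side0',X).round())
for uv in [(373,147),(419,155),(378,187),(410,185)]: print('side',uv,onz('side0',uv,130).round())
a=cv2.imread('pics/scene0.png')[125:260,255:390]; b=cv2.imread('pics/side0.png')[220:355,175:335]
r=lambda i,k:cv2.resize(i,None,fx=k,fy=k,interpolation=cv2.INTER_CUBIC)
cv2.imwrite('pics/c1.png',r(a,4.4)); cv2.imwrite('pics/c2.png',r(b,4.4))
```

```text
scene (182, 206) [ 411. -176.  130.] 447.0 side at [406. 180.]
scene (210, 210) [ 469. -136.  130.] 488.0 side at [374. 182.]
scene (145, 238) [ 425. -294.  130.] 517.0 side at [415. 152.]
scene (180, 261) [ 533. -276.  130.] 600.0 side at [369. 143.]
side (373, 147) [ 518. -263.  130.]
side (419, 155) [ 414. -284.  130.]
side (378, 187) [ 455. -123.  130.]
side (410, 185) [ 398. -163.  130.]
```

View pics/c1.png

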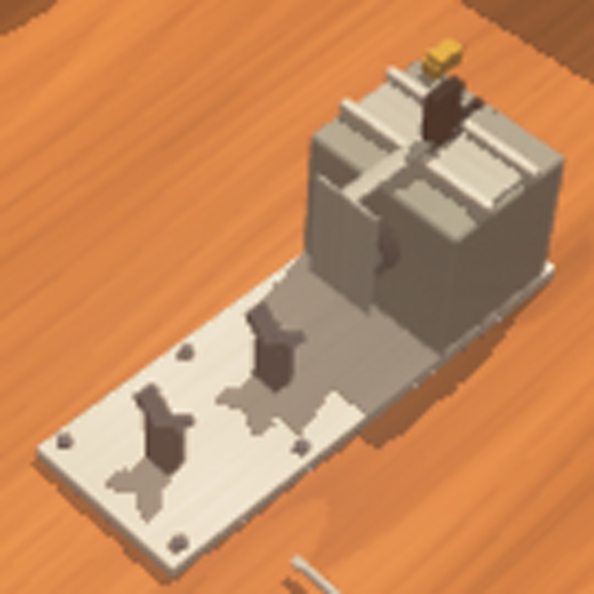

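View pics/c2.png

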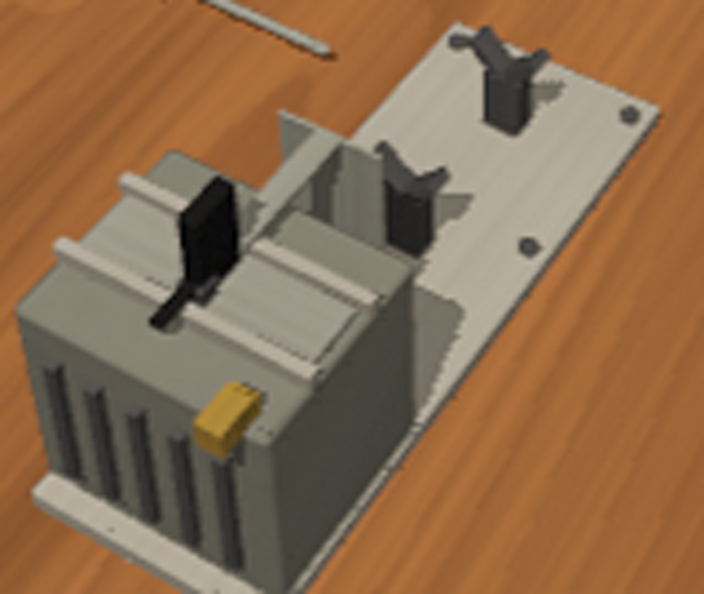

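Crop c1 (scene) shows the plate corners at (38,450), (172,572) and (553,266), the housing top corners at (312,138), (462,240) and (563,158), the tab top at about (443,88) and the index at about (441,50). Crop c2 (side) shows the same parts: plate (660,105), (458,25), (38,485), housing top (18,310), (275,440), (412,265), (172,152), tab top (222,188), index top (236,400). Next I'll fit the stand pose and check candidate arm poses.

```bash
cat >> h.py <<'E'
from scipy.spatial.transform import Rotation as Ro
def tool(z,y):
    "quaternion of a tool with z axis z, y (closing) axis about y"
    z=np.array(z,float);z/=np.linalg.norm(z);y=np.array(y,float);y-=z*(y@z);y/=np.linalg.norm(y)
    return Ro.from_matrix(np.c_[np.cross(y,z),y,z]).as_quat()
E
python3 - <<'E'
from h import *
from scipy.optimize import least_squares
c1=lambda u,v:(np.array([u,v])+.5)/4.4-.5+[255,125]
c2=lambda u,v:(np.array([u,v])+.5)/4.4-.5+[175,220]
P=[('scene0',c1(38,450),(-60,-95,12)),('scene0',c1(172,572),(60,-95,12)),('scene0',c1(553,266),(60,240,12)),
('scene0',c1(462,240),(60,130,120)),('scene0',c1(563,158),(60,230,120)),('scene0',c1(312,138),(-60,130,120)),
('side0',c2(660,105),(-60,-95,12)),('side0',c2(458,25),(60,-95,12)),('side0',c2(38,485),(60,240,12)),
('side0',c2(18,310),(60,230,120)),('side0',c2(275,440),(-60,230,120)),('side0',c2(412,265),(-60,130,120)),('side0',c2(172,152),(60,130,120))]
T=lambda p,X:np.array([p[0]+np.cos(p[2])*X[0]-np.sin(p[2])*X[1],p[1]+np.sin(p[2])*X[0]+np.cos(p[2])*X[1],X[2]])
f=lambda p,S=P:np.concatenate([proj(n,T(p,X))-uv for n,uv,X in S])
r=least_squares(f,[450,50,0.]);p=r.x;print('stand',p,r.fun.reshape(-1,2).round(1).tolist())
for k in('scene0','side0'): print(k,least_squares(lambda q:f(q,[s for s in P if s[0]==k]),p).x)
loc=lambda W:(np.array([[np.cos(p[2]),np.sin(p[2]),0],[-np.sin(p[2]),np.cos(p[2]),0],[0,0,1]])@(W-np.array([p[0],p[1],0]))).round(1)
for n,a,b in [('tab',c1(443,88),c2(222,188)),('index top',c1(441,48),c2(238,400)),('hc60,130',c1(462,240),c2(172,152)),('V+45 +x tip',c1(300,337),c2(383,150)),('V+45 -x tip',c1(255,312),c2(440,178))]:
    X,e=tri(('scene0',a),('side0',b)); print(n,X.round(1),loc(X),e)
for z,uv in [(0,(220,345)),(0,(267,291))]: print(onz('scene0',uv,z).round())
E
```

```text
stand [ 5.88561319e+02  6.67123460e+01 -3.07165187e-02] [[-1.2, -0.6], [-0.0, -0.6], [-0.1, -0.6], [-2.2, -0.0], [0.3, -1.1], [-1.9, -1.2], [-0.2, -0.3], [-1.1, -1.5], [-1.5, 1.5], [-1.6, -0.7], [-1.0, 1.0], [1.5, -1.3], [-0.1, -2.0]]
scene0 [ 5.91460136e+02  6.66766806e+01 -3.26840538e-02]
side0 [ 5.86970014e+02  6.67672534e+01 -3.31723946e-02]
tab [594.6 242.8 169.5] [  0.6 176.1 169.5] [array([-1.4, -0.1]), array([-2.2,  0.2])]
index top [551.4 298.3 134.9] [-44.2 230.3 134.9] [array([-0.9, -0.1]), array([-1.6,  0.1])]
hc60,130 [653.2 198.6 117.7] [ 60.6 133.8 117.7] [array([-1.1, -0.1]), array([-1.5,  0.1])]
V+45 +x tip [606.  112.8  64.1] [16.  46.6 64.1] [array([-1.5, -0.2]), array([-2. ,  0.2])]
V+45 -x tip [574.4 111.3  61.5] [-15.5  44.1  61.5] [array([-0.5, -0.1]), array([-0.7,  0.1])]
[ 693. -314.    0.]
[ 669. -145.    0.]
```

The fitted stand pose is (588.5, 66.7, -0.032 rad), with residuals of about 1–2 px. The two views put the index at x≈-44 mm, and their tab and V heights agree with the text. Next come closer wrist views and an IK check.

Run:
```python
from h import *
q0=arm.read_state();print(q0['clock'],np.round(q0['ee_rot'],3))
K,R,t=load('wrist0');print('cam in world',(-R.T@t).round(),'fwd',R[2].round(2))
c=lambda a:np.array([np.cos(a),np.sin(a),0])
ys=-.032;sx=c(ys);sy=c(ys+np.pi/2);ez=np.array([0,0,1.])
S=np.array([588.5,66.7,0]);gd=arm.grip_depth;print('gd',gd)
def tcp(g,z):return np.array(g)-z/np.linalg.norm(z)*gd   # gd = z of grasp pt in tool frame
for til in(20,25,30):
  s,k=np.sin(np.radians(til)),np.cos(np.radians(til))
  for flip in(1,-1):
    zp=sy*s-ez*k; qp=tool(zp,flip*sx)
    a=[arm.inverse_kinematics(tcp(S+[0,0,h],zp),qp) for h in(75,200)]
    print(til,flip,'place',[None if x is None else np.round(x,2).tolist() for x in a])
    xu=np.sign(Ro.from_quat(qp).as_matrix()[:,0]@(-sy))
    for hd in(247,257,267,280):
      z=c(np.radians(hd))*k-ez*s; y=np.cross(ez,c(np.radians(hd)))
      q=tool(z,y)
      if np.sign(Ro.from_quat(q).as_matrix()[:,0]@ez)!=xu:q=tool(z,-y)
      a=[arm.inverse_kinematics(tcp(g,z),q) for g in([525,-270,66],[525,-270,220])]
      print('   ',hd,[None if x is None else np.round(x,2).tolist() for x in a])
for pos in([450,100,420],[450,-150,420]):
  print(pos,arm.inverse_kinematics(pos,tool(-ez,[0,1,0])),arm.inverse_kinematics(pos,tool(-ez,[0,-1,0])))
```

```text
0.15 [ 0.112  0.994 -0.    -0.   ]
cam in world [ 53. 553. 373.] fwd [ 0.27 -0.06 -0.96]
gd -18.700000000000003
20 1 place [[-0.08, 0.59, 1.57, 0.41, 1.03, -0.27], [-0.08, 0.44, 1.49, 0.37, 1.26, -0.17]]
    247 [None, None]
    257 [None, None]
    267 [None, None]
    280 [None, None]
20 -1 place [None, None]
    247 [None, None]
    257 [None, None]
    267 [None, None]
    280 [None, None]
25 1 place [[-0.11, 0.61, 1.57, 0.5, 1.06, -0.35], [-0.11, 0.44, 1.5, 0.46, 1.27, -0.23]]
    247 [None, None]
    257 [None, None]
    267 [None, None]
    280 [None, None]
25 -1 place [None, None]
    247 [None, None]
    257 [None, None]
    267 [None, None]
    280 [None, None]
30 1 place [[-0.14, 0.62, 1.58, 0.6, 1.09, -0.43], [-0.14, 0.46, 1.5, 0.54, 1.29, -0.29]]
    247 [None, [-0.21, 0.57, 1.48, -1.02, 1.48, 0.51]]
    257 [None, None]
    267 [None, None]
    280 [None, None]
30 -1 place [None, None]
    247 [None, None]
    257 [None, None]
    267 [None, None]
    280 [None, None]
[450, 100, 420] [ 1.39188744e-01  2.49471461e-02  1.41122630e+00 -4.44089210e-16
  1.70541920e+00 -1.43160758e+00] [ 1.39188744e-01  2.49471461e-02  1.41122630e+00 -4.44089210e-16
  1.70541920e+00  1.70998507e+00]
[450, -150, 420] [-3.98986898e-01  5.66337946e-02  1.37831873e+00 -4.44089210e-16
  1.70664013e+00 -1.96978322e+00] [-3.98986898e-01  5.66337946e-02  1.37831873e+00 -4.44089210e-16
  1.70664013e+00  1.17180943e+00]
```

```bash
cat >> h.py <<'E'
c=lambda a:np.array([np.cos(a),np.sin(a),0])
ys=-.032;sx=c(ys);sy=c(ys+np.pi/2);ez=np.array([0,0,1.])
S=np.array([588.5,66.7,0]);gd=arm.grip_depth
def tcp(g,z):return np.array(g,float)-z*gd
def placepose(til,side,f):
    "side=-1: hand on the stand's -y side; returns tool z, quat, sign of x_tool along tube up"
    s,k=np.sin(np.radians(til)),np.cos(np.radians(til)); z=-side*sy*s-ez*k; q=tool(z,f*sx)
    return z,q,np.sign(Ro.from_quat(q).as_matrix()[:,0]@(side*sy))
def pickpose(til,hd,xu):
    s,k=np.sin(np.radians(til)),np.cos(np.radians(til)); h=c(np.radians(hd)); z=h*k-ez*s; y=np.cross(ez,h); q=tool(z,y)
    if np.sign(Ro.from_quat(q).as_matrix()[:,0]@ez)!=xu:q=tool(z,-y)
    return z,q
E
python3 - <<'E'
from h import *
ik=arm.inverse_kinematics
for side in(-1,1):
 for f in(1,-1):
  for til in(15,20,25,30,35,40):
    zp,qp,xu=placepose(til,side,f)
    if any(ik(tcp(S+[0,0,h],zp),qp) is None for h in(75,180)): continue
    ok=[]
    for hd in range(0,360,10):
      z,q=pickpose(til,hd,xu)
      a=[ik(tcp([525,-270,h],z),q) for h in(66,150)]+[ik(tcp(np.array([525,-270,66])-80*c(np.radians(hd)),z),q)]
      if all(x is not None for x in a): ok.append((hd,np.round(a[0],2).tolist()))
    print(side,f,til,[o[0] for o in ok],ok[len(ok)//2][1] if ok else '')
E
```

```text
-1 1 15 [0, 10, 20, 30, 40, 50, 60, 70, 80, 90, 100, 110, 120, 190, 200, 210, 220, 300, 310, 320, 330, 340, 350] [-0.72, 1.19, 0.89, 0.63, 2.23, 2.13]
-1 1 20 [0, 10, 20, 30, 40, 50, 60, 70, 80, 90, 100, 110, 120, 190, 200, 210, 220, 230, 310, 320, 330, 340, 350] [-0.71, 1.15, 0.93, 0.58, 2.16, 2.11]
-1 1 25 [0, 10, 20, 30, 40, 50, 60, 70, 80, 90, 100, 110, 120, 130, 180, 190, 200, 210, 220, 230, 240, 310, 320, 330, 340, 350] [-0.62, 1.18, 0.82, 0.29, 2.25, 1.86]
-1 1 30 [0, 10, 20, 30, 40, 50, 60, 70, 80, 90, 100, 110, 120, 130, 140, 170, 180, 190, 200, 210, 220, 230, 240, 320, 330, 340, 350] [-0.62, 1.13, 0.87, 0.26, 2.16, 1.85]
-1 1 35 [50, 60, 70, 80, 90, 100, 110, 120, 130, 140, 150, 160, 170, 180, 190, 200, 210, 220, 230, 240, 250, 320, 330, 340] [-0.45, 1.09, 0.9, -0.26, 2.08, 1.28]
-1 1 40 [60, 70, 80, 90, 100, 110, 120, 130, 140, 150, 160, 170, 180, 190, 200, 210, 220, 230, 240, 250, 330] [-0.49, 1.06, 0.93, -0.12, 2.02, 1.42]
1 1 15 [0, 10, 20, 30, 40, 50, 60, 70, 80, 90, 100, 110, 120, 190, 200, 210, 220, 300, 310, 320, 330, 340, 350] [-0.72, 1.19, 0.89, 0.63, 2.23, -1.01]
1 1 20 [0, 10, 20, 30, 40, 50, 60, 70, 80, 90, 100, 110, 120, 190, 200, 210, 220, 230, 310, 320, 330, 340, 350] [-0.71, 1.15, 0.93, 0.58, 2.16, -1.03]
1 1 25 [0, 10, 20, 30, 40, 50, 60, 70, 80, 90, 100, 110, 120, 130, 180, 190, 200, 210, 220, 230, 240, 310, 320, 330, 340, 350] [-0.62, 1.18, 0.82, 0.29, 2.25, -1.28]
1 1 30 [0, 10, 20, 30, 40, 50, 60, 70, 80, 90, 100, 110, 120, 130, 140, 170, 180, 190, 200, 210, 220, 230, 240, 320, 330, 340, 350] [-0.62, 1.13, 0.87, 0.26, 2.16, -1.29]
1 1 35 [0, 10, 20, 30, 40, 50, 60, 70, 80, 90, 100, 110, 120, 130, 140, 150, 160, 170, 180, 190, 200, 210, 220, 230, 240, 320, 330, 340, 350] [-0.58, 1.1, 0.89, 0.12, 2.11, -1.44]
1 1 40 [0, 10, 20, 30, 40, 50, 60, 70, 80, 90, 100, 110, 120, 130, 140, 150, 160, 170, 180, 190, 200, 210, 220, 230, 330, 340, 350] [-0.61, 1.03, 0.98, 0.22, 1.98, -1.31]
```

Run:
```python
from h import *
ik=arm.inverse_kinematics
r=lambda x:None if x is None else np.round(x,2).tolist()
for side in(-1,1):
  for til in(20,25):
    zp,qp,xu=placepose(til,side,1); print(side,til,'PLACE',r(ik(tcp(S+[0,0,75],zp),qp)))
    for hd in(60,70,80,90,100,230,240):
      z,q=pickpose(til,hd,xu); print('  ',hd,r(ik(tcp([525,-270,66],z),q)),r(ik(tcp([525,-270,240],z),q)))
# wrist views
q=tool(-ez,[0,-1,0]); q2=tool(-ez,[0,1,0])
K,R,t=load('wrist0'); s=Ro.from_quat(arm.read_state()['ee_rot']).as_matrix()
print('cam in tool',(s.T@(-R.T@t-arm.read_state()['tcp_pos'])).round(),'fwd',(s.T@R[2]).round(2))
arm.movep([470,180,370],tool(-ez,[-1,.0,0])) if ik([470,180,370],tool(-ez,[-1,0,0])) is not None else print('no')
print(arm.read_state()['clock']); snap('wrist','w1')
```

```text
-1 20 PLACE [-0.08, 0.59, 1.57, 0.41, 1.03, -0.27]
   60 [-0.89, 0.89, 1.47, 1.07, 1.56, 2.29] [-0.89, 0.61, 1.46, 1.09, 1.7, 2.54]
   70 [-0.86, 0.94, 1.35, 0.97, 1.69, 2.29] [-0.86, 0.68, 1.34, 1.01, 1.84, 2.52]
   80 [-0.83, 1.0, 1.24, 0.87, 1.81, 2.27] [-0.83, 0.75, 1.23, 0.94, 1.97, 2.48]
   90 [-0.79, 1.05, 1.13, 0.78, 1.93, 2.23] [-0.79, 0.81, 1.12, 0.87, 2.1, 2.44]
   100 [-0.76, 1.1, 1.02, 0.69, 2.05, 2.18] [-0.76, 0.87, 1.01, 0.79, 2.23, 2.37]
   230 [-0.22, 0.97, 1.29, -0.99, 1.69, 0.81] [-0.22, 0.72, 1.28, -1.04, 1.83, 0.59]
   240 None None
-1 25 PLACE [-0.11, 0.61, 1.57, 0.5, 1.06, -0.35]
   60 [-0.87, 0.85, 1.48, 1.02, 1.5, 2.32] None
   70 [-0.85, 0.91, 1.37, 0.92, 1.63, 2.3] [-0.85, 0.65, 1.35, 0.95, 1.79, 2.53]
   80 [-0.82, 0.96, 1.26, 0.83, 1.75, 2.27] [-0.82, 0.72, 1.24, 0.88, 1.93, 2.48]
   90 [-0.79, 1.01, 1.16, 0.73, 1.87, 2.23] [-0.79, 0.78, 1.13, 0.81, 2.05, 2.42]
   100 [-0.75, 1.06, 1.05, 0.64, 1.98, 2.17] [-0.75, 0.84, 1.03, 0.73, 2.18, 2.35]
   230 [-0.23, 0.94, 1.31, -0.94, 1.63, 0.8] [-0.23, 0.69, 1.28, -0.97, 1.79, 0.58]
   240 [-0.2, 0.88, 1.42, -1.0
[... 517 characters left out ...]
230 [-0.22, 0.97, 1.29, -0.99, 1.69, -2.33] None
   240 None None
1 25 PLACE [0.21, 0.66, 1.49, -0.47, 1.15, 0.47]
   60 [-0.87, 0.85, 1.48, 1.02, 1.5, -0.82] [-0.87, 0.58, 1.46, 1.02, 1.66, -0.57]
   70 [-0.85, 0.91, 1.37, 0.92, 1.63, -0.84] [-0.85, 0.65, 1.35, 0.95, 1.79, -0.61]
   80 [-0.82, 0.96, 1.26, 0.83, 1.75, -0.87] [-0.82, 0.72, 1.24, 0.88, 1.93, -0.66]
   90 [-0.79, 1.01, 1.16, 0.73, 1.87, -0.91] [-0.79, 0.78, 1.13, 0.81, 2.05, -0.72]
   100 [-0.75, 1.06, 1.05, 0.64, 1.98, -0.97] [-0.75, 0.84, 1.03, 0.73, 2.18, -0.79]
   230 [-0.23, 0.94, 1.31, -0.94, 1.63, -2.34] None
   240 [-0.2, 0.88, 1.42, -1.04, 1.5, -2.36] None
cam in tool [  71.    1. -142.] fwd [-0.28  0.    0.96]
no
0.15
```

View pics/w1.png

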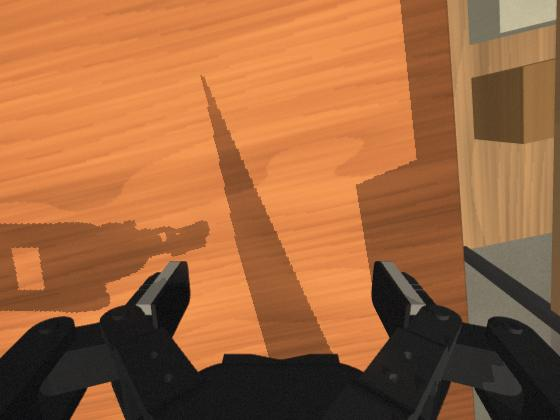

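That view shows only table and the open fingers, because the pose was unreachable and nothing moved. I'll use an orientation with the closing axis along the stand's x.

Run:
```python
from h import *
q=tool(-ez,sx)
arm.movep([545,215,340],q); snap('wrist','w1')
arm.movep([480,-200,330],q); snap('wrist','w2')
arm.movel([540,-200,330],v=300); snap('wrist','w3')
print(arm.read_state()['clock'],load('w1')[0])
for X in([525,-270,130],): print([proj(w,X) for w in('w2','w3')])
T=lambda X:S+sx*X[0]+sy*X[1]+ez*X[2]
for X in [(-44,230,133),(0,180,168),(0,216,125),(-60,230,120),(60,230,120)]:print(X,proj('w1',T(X)))
a=np.hstack([cv2.imread(f'pics/w{i}.png') for i in(2,3)]);cv2.imwrite('pics/w23.png',cv2.resize(a,(800,300)))
```

```text
4.2083 [[309.56863145   0.         280.37616959]
 [  0.         309.56863145 209.62394607]
 [  0.           0.           1.        ]]
[array([319.1729839 , 243.03184337]), array([268.59485778, 245.02392402])]
(-44, 230, 133) [284.27499747 109.203423  ]
(0, 180, 168) [328.0486381  160.21439396]
(0, 216, 125) [323.73397107 122.7249087 ]
(-60, 230, 120) [269.75244958 109.54407871]
(60, 230, 120) [377.49795744 109.69105783]
```

View pics/w1.png

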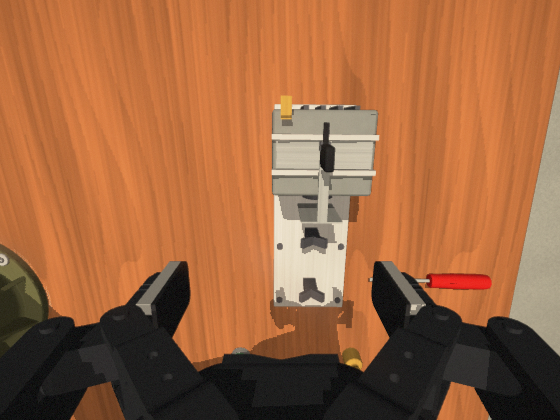

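View pics/w23.png

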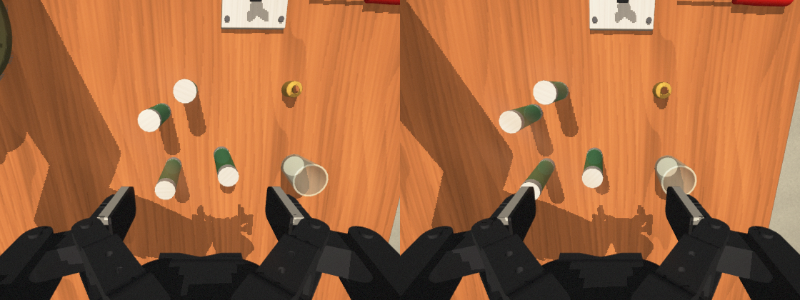

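w1 shows the housing's top corners at about (273,108), (377,111), (273,193) and (372,193). The near plate edge runs (274,305)–(345,305), the tab top is at about (327,158) and the index at (286,106). w23 shows the target tube's top at (319,248) in w2 and (269,249) in w3, close to the predictions. I'll refine both.

Run:
```python
from h import *
T=lambda X:S+sx*X[0]+sy*X[1]+ez*X[2]
for X in [(-60,230,120),(60,230,120),(-60,130,120),(60,130,120),(-60,-95,12),(60,-95,12),(0,45,50),(0,-45,50)]:print(X,proj('w1',T(X)).round(1))
ob=[]
for w,g in(('w2',(319,248)),('w3',(269,249))):
    im=cv2.imread(f'pics/{w}.png').astype(int); m=((im.min(2)>170)).astype(np.uint8)
    n,l,st,ce=cv2.connectedComponentsWithStats(m); i=min(range(1,n),key=lambda k:np.hypot(*(ce[k]-g))+(1e3 if st[k,4]<80 else 0))
    print(w,st[i],ce[i]); ob.append((w,ce[i]))
print(tri(*ob),[onz(w,u,130).round(1) for w,u in ob])
# white plate and gold index in w1
im=cv2.imread('pics/w1.png'); h=cv2.cvtColor(im,cv2.COLOR_BGR2HSV)
g=(h[...,0]>18)&(h[...,0]<32)&(h[...,1]>120)&(h[...,2]>110); g[:90]=0;g[135:]=0; v,u=np.nonzero(g[:,260:310]); print('gold',u.min()+260,u.max()+260,v.min(),v.max())
s=(h[...,1]<60)
for r in(100+20,185,258,300):
    k=np.nonzero(s[r,262:390])[0]+262; print('row',r,k.min(),k.max())
d=im.max(2)<45
for r in(128,145,155,165): k=np.nonzero(d[r,300:350])[0]+300; print('dark',r,(k.min(),k.max()) if len(k) else None)
```

```text
(-60, 230, 120) [269.8 109.5]
(60, 230, 120) [377.5 109.7]
(-60, 130, 120) [270.4 196.8]
(60, 130, 120) [370.1 196.9]
(-60, -95, 12) [273.3 307.3]
(60, -95, 12) [342.1 307.4]
(0, 45, 50) [312.3 240.7]
(0, -45, 50) [310.6 293.8]
w2 [305 234  29  27 621] [319.19806763 246.92270531]
w3 [255 236  29  27 611] [268.95744681 248.87234043]
(array([ 525.17388699, -275.42096528,  128.97747784]), [array([-0., -0.]), array([0., 0.])]) [array([ 525., -275.,  130.]), array([ 525.2, -275. ,  130. ])]
gold 281 291 96 118
row 120 273 376
row 185 272 370
row 258 274 345
row 300 274 389
dark 128 None
dark 145 (np.int64(322), np.int64(329))
dark 155 (np.int64(320), np.int64(333))
dark 165 (np.int64(321), np.int64(332))
```

```bash
sed -i 's/S=np.array(\[588.5,66.7,0\])/S=np.array([589.8,68,0])/' h.py
python3 - <<'E'
from h import *
zp,qp,xu=placepose(25,-1,1); z,q=pickpose(25,90,xu); h=c(np.radians(90)); P=np.array([525.2,-275,66])
ik=arm.inverse_kinematics
hi=tcp(P-110*h+[0,0,170],z); lo=tcp(P-110*h,z); g=tcp(P,z)
print([ik(x,q) is not None for x in(hi,lo,g)])
arm.movep(hi,q); arm.movel(lo,v=200); arm.movel(g,v=100)
s=arm.read_state(); print(s['clock'],s['ft_force'],s['tcp_pos'],g)
snap('side','p1')
arm.command_gripper(20,40); s=arm.read_state(); print(s['clock'],s['gripper_width'],s['finger_force'],s['ft_force'])
arm.movel(g+[0,0,30],v=60); s=arm.read_state(); print(s['clock'],s['gripper_width'],s['finger_force'],s['ft_force'])
snap('side','p2'); cv2.imwrite('pics/p12.png',np.hstack([cv2.imread(f'pics/p{i}.png')[80:330,270:560] for i in(1,2)]))
E
```

```text
[True, True, True]
8.8833 [ 0.02287679 -0.24897639  0.20212648] [ 525.17146151 -258.56119086   58.11359283] [ 525.2        -258.05204438   58.09703851]
9.4417 34.97921140485202 39.83764708042145 [-0.27418845 -0.15426144  0.96084662]
10.0917 34.79190375627459 39.9094820022583 [-0.1112252   0.47262824 -1.70855253]
```

Run:
```python
from h import *
zp,qp,xu=placepose(25,-1,1)
arm.movel(np.array(arm.read_state()['tcp_pos'])+[0,0,150],v=250)
C=S+[0,0,75]
arm.movep(tcp(C+[0,0,140],zp),qp); arm.movel(tcp(C+[0,0,30],zp),v=150)
s=arm.read_state(); print(s['clock'],s['gripper_width'],s['ft_force'].round(1) if hasattr(s['ft_force'],'round') else s['ft_force'])
snap('side','q1'); snap('scene','q2')
r=lambda i:cv2.resize(i,None,fx=2.8,fy=2.8,interpolation=cv2.INTER_CUBIC)
cv2.imwrite('pics/q.png',np.hstack([r(cv2.imread('pics/q1.png')[180:360,190:330]),r(cv2.imread('pics/q2.png')[100:280,255:395])]))
```

```text
14.0333 35.13454350478972 [ 0.3 -0.3 -1.7]
```

View pics/q.png

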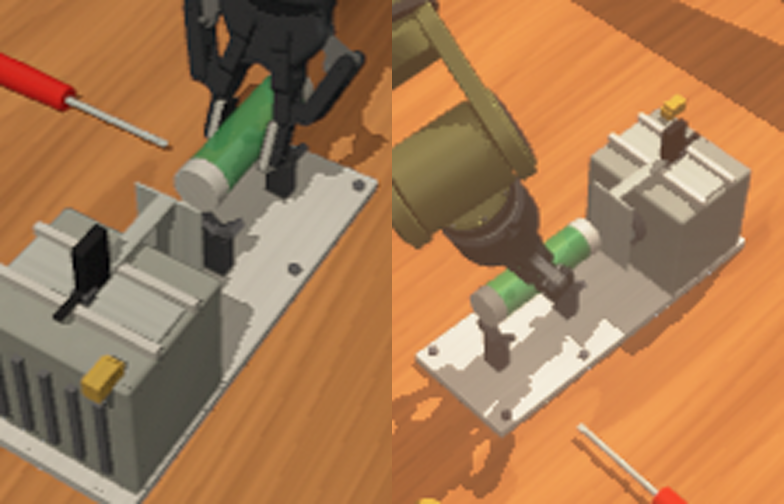

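The tube is level, parallel to the stand and roughly over both Vs: in the side half of the picture its end cap is at (203,183), with the V at (222,220). I'll lower it while watching the force.

Run:
```python
from h import *
zp,qp,xu=placepose(25,-1,1); C=S+[0,0,75]
f0=None
for h in(12,6,4,3,2,1,0,-1,-2):
    arm.movel(tcp(C+[0,0,h],zp),v=40 if h<12 else 80); s=arm.read_state(); f=np.array(s['ft_force']); f0=f if f0 is None else f0
    print(h,(f-f0).round(2),np.round(s['torque'],2))
    if np.linalg.norm(f-f0)>4: break
snap('side','r0')
for w in(40,44,60): arm.command_gripper(w,20); s=arm.read_state(); print(w,s['gripper_width'],np.round(s['ft_force'],2),s['clock'])
arm.sleep(.3);snap('side','r1');snap('scene','r2')
r=lambda i:cv2.resize(i,None,fx=2.8,fy=2.8,interpolation=cv2.INTER_CUBIC)
cv2.imwrite('pics/r.png',np.hstack([r(cv2.imread('pics/r1.png')[180:360,190:330]),r(cv2.imread('pics/r2.png')[100:280,255:395])]))
d=cv2.absdiff(cv2.imread('pics/r0.png'),cv2.imread('pics/r1.png'));print('diff',d.max(2)[180:360,190:330].__gt__(30).sum())
```

```text
12 [0. 0. 0.] [-0.29  0.05  0.01]
6 [-0.75 -0.39  0.73] [-0.33 -0.03 -0.  ]
4 [-0.74 -0.88  0.76] [-0.26  0.    0.04]
3 [-0.28 -1.13  1.  ] [-0.34  0.03  0.01]
2 [-0.9  -0.02 -0.29] [-0.34 -0.   -0.03]
1 [-1.2   0.05  0.29] [-0.32 -0.01  0.01]
0 [-2.18 -1.18  5.77] [-0.07  0.27  0.23]
40 39.943733941504924 [-0.18 -0.29 -0.17] 16.3333
44 44.06875476741237 [-0.2  -0.85 -0.27] 16.55
60 60.007839134839244 [-0.52  0.08 -0.03] 16.85
diff 1408
```

Contact came at the nominal height with only about 6 N, and the tube is released. Next I'll retreat, check it, and move over the tab.

Run:
```python
from h import *
zp,qp,xu=placepose(25,-1,1); C=S+[0,0,75]
arm.movel(tcp(C,zp)-40*zp,v=60); arm.movel(tcp(C,zp)-150*zp,v=200)
q=tool(-ez,sx); T=lambda X:S+sx*X[0]+sy*X[1]+ez*X[2]
arm.movep(T((0,178,250)),q); arm.command_gripper(60)
print(arm.read_state()['clock'])
for n in('side','scene','wrist'): snap(n,'s_'+n)
for X in [(0,178,168),(-44,230,133),(0,214,125)]:print(X,proj('s_wrist',T(X)).round(1))
r=lambda i,w:cv2.resize(i,(w,440),interpolation=cv2.INTER_CUBIC)
cv2.imwrite('pics/s.png',np.hstack([r(cv2.imread('pics/s_side.png')[190:345,190:320],250) ,r(cv2.imread('pics/s_scene.png')[110:265,255:385],250),r(cv2.imread('pics/s_wrist.png')[100:320,220:370],300)]))
```

```text
19.9583
(0, 178, 168) [279.4 216.8]
(-44, 230, 133) [225.7 143.6]
(0, 214, 125) [279.4 161.7]
```

View pics/s.png

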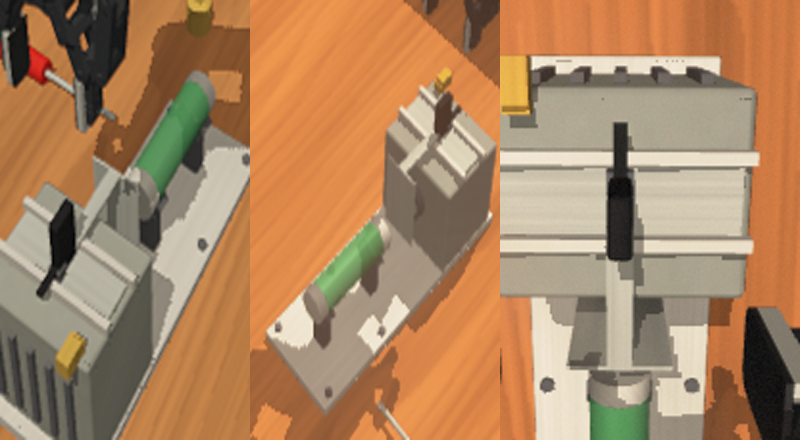

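The tube lies in both Vs, and the stand looks undisturbed. In the wrist view the tab is centred at u≈280, as predicted, and the pointer tip is at (280,161). The index's right edge is at u≈235. Next: grip, pull about 40 mm, and look.

Run:
```python
from h import *
T=lambda X:S+sx*X[0]+sy*X[1]+ez*X[2]
arm.movel(T((0,180,138)),v=120); s=arm.read_state();print(s['clock'],np.round(s['ft_force'],2))
arm.command_gripper(0,80); s=arm.read_state();print(s['gripper_width'],s['finger_force'],np.round(s['ft_force'],2))
arm.movel(T((-41,180,138)),v=50); arm.sleep(.2); s=arm.read_state();print(s['clock'],s['gripper_width'],np.round(s['ft_force'],2),np.array(s['tcp_pos'])-T((-41,180,138)))
snap('wrist','u'); snap('side','u_side')
for X in [(-41,216,125),(-41,230,133)]:print(X,proj('u',T(X)).round(1))
a=cv2.imread('pics/u.png')[60:210,230:330]; b=cv2.imread('pics/u_side.png')[230:340,170:280]
cv2.imwrite('pics/u_.png',np.hstack([cv2.resize(a,(400,600),interpolation=cv2.INTER_CUBIC),cv2.resize(b,(400,600),interpolation=cv2.INTER_CUBIC)]))
```

```text
21.1917 [-0.4  -0.49 -0.16]
8.713337386551734 78.54466080665588 [-5.56 -1.72  3.95]
22.8667 8.911875692100908 [10.31  3.16 -1.69] [1.22574988 0.23451353 0.48389528]
(-41, 216, 125) [277.1 192.7]
(-41, 230, 133) [276.9 167.9]
```

View pics/u_.png

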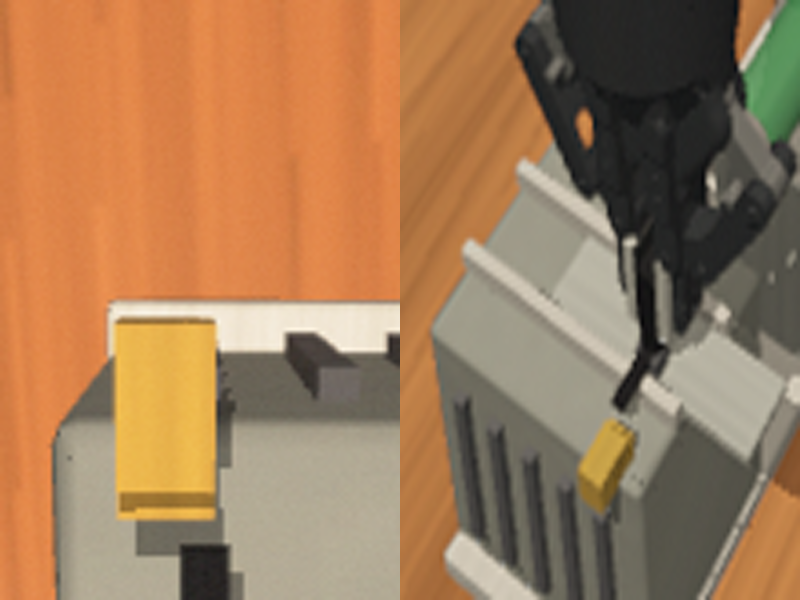

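The crop shows the index block spanning u=115–215 (centre 271.4 full-frame) and the pointer at 181–230 (281.4), so the slide needs about 4.7 mm more pull. I'll close the loop on those two columns.

```bash
cat > m.py <<'E'
from h import *
T=lambda X:S+sx*X[0]+sy*X[1]+ez*X[2]
def meas(fn):
    im=cv2.imread(f'pics/{fn}.png'); h=cv2.cvtColor(im,cv2.COLOR_BGR2HSV)
    g=(h[...,0]>15)&(h[...,0]<32)&(h[...,1]>120)&(h[...,2]>150)
    # gold: hue above the wood's; use rows of block only
    gs=[];ps=[]
    for r in range(146,180):
        k=[x for x in range(245,300) if g[r,x] and h[r,x,0]>=19]
        if 15<len(k)<35: gs.append(((k[0]+k[-1])/2,len(k)))
    for r in range(199,209):
        k=np.nonzero(im[r,255:300].max(1)<50)[0]+255
        if 8<len(k)<18: ps.append(((k[0]+k[-1])/2,len(k)))
    gm,pm=np.median(gs,0),np.median(ps,0)
    X=lambda u,v,z:(onz(fn,(u,v),z)-S)@sx
    xi,xp=X(gm[0],163,133),X(pm[0],204,126)
    print(fn,'gold',gm,'ptr',pm,'x',xi.round(2),xp.round(2),'tcp',((arm.read_state()['tcp_pos']-S)@sx).round(2)); return xp-xi
E
python3 - <<'E'
from m import *
d=meas('u')
if 3<d<6.5:
  x=-41
  for i in range(2):
    x-=d; arm.movel(T((x,180,138)),v=30); arm.sleep(.3); snap('wrist',f'v{i}'); d=meas(f'v{i}'); print('left',d)
    if abs(d)<.4 or abs(d)>4: break
s=arm.read_state();print(s['clock'],s['gripper_width'],s['finger_force'],np.round(s['ft_force'],2))
E
```

```text
u gold [271.  25.] ptr [281.  11.] x -43.81 -39.01 tcp -39.8
v0 gold [280.5  25. ] ptr [281.  11.] x -44.02 -43.74 tcp -44.54
left 0.2823479408016567
23.625 8.805907151402684 77.98705816268921 [11.46  2.83 -2.17]
```

Run:
```python
from h import *
print(arm.close_job())
```

```text
the job is handed in; nothing more can be done
None
```

The tube lies released in both V supports, and the job is handed in at about 24 s with the gripper holding the slide within about 0.3 mm of the index mark by the last wrist-camera reading; the judge's result was not returned.

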